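# Clamp a tube rack in the shaker and start it

## Robot

A 6-joint arm with a two-finger parallel gripper is mounted at the origin on the work surface. World frame = base frame: x ahead of the robot, y to its left, z up, the work surface at z = 0. Lengths are in mm, angles in rad, forces in N, time in s.
With the tool pointing down it reaches from about 325 to 775 mm from the base axis. Payload 5.5 kg.
Tool frame: the origin (TCP) lies midway between the tips of the shut fingers; the grasp point (between the pads) lies 19 mm behind it; z points along the fingers, y is the line along which they close (so a half turn about z gives the same grasp; the last joint's range is limited). The gripper opens to 88 mm and grips with 3 to 60 N. Pads are 20 mm wide; open, the fingers measure 115 mm over their backs; the gripper's body (75 mm by 178 mm) begins 61 mm behind the grasp point.
Start: joints at [1.076, 0.091, 1.231, -0, 1.82, -0.057], TCP at [254.375, 543.424, 192.531] pointing down, gripper open.
Joint ranges: [-2.87, 2.87], [-0.86, 2.18], [0.17, 2.46], [-1.51, 4.65], [0.06, 2.69], [-2.65, 2.65]. Speed limits (rad/s): [2.57, 2.57, 3.01, 3.14, 3.14, 3.14].

## Interface

Orientations are given as a unit quaternion [w, x, y, z].
In Python, from station import manip gives the robot as it stands.
- The arm moves only by the tool step_arm, never from a script. Its argument "targets" is one flat list of numbers, 7 for each row, row after row: the closure, from 0 (fully open) to 1 (shut), then the shift along the tool's x, y, z in m, then the turn, a rotation vector about the tool's x, y, z in degrees. A call has 1 to 8 rows; each row is the pose to reach, as a shift and turn from the pose commanded when the call began, along the tool's axes at that moment; what a row does not reach only later rows make up. A row lasts 1/12 s, in which the tool goes at most 41.7 mm and 7.16 degrees, less where a joint would pass 70% of its speed; a pose out of reach is approached as far as the arm can. A call with a gripper value outside its range is refused whole. The fingers move at their own pace and stop on an object; "newtons" is the grip in N (left out, the last holds). Time passes only in rows, so rows that repeat a pose let the fingers close. It gives the time, the measured TCP pose, the force, the opening and the grip force at its end, in the units of the state.
- manip.sense(): the state, without advancing time (a new reading comes with each control period).
- manip.snapshot(name): name is "scene" or "top" or "wrist"; returns a dict with "img" (480x640x3 uint8, blue, green, red), "fx", "fy", "cx", "cy" (pixels), "xyz" and "attitude" of the camera in the world; the wrist camera has in their place "mount" (4x4, takes a point from camera to tool coordinates, whose origin is the TCP and whose axes are the flange's). Camera axes: x right, y up, looking along -z (the intrinsics and any distortion apply to the point x, -y, -z); pixel columns grow to the right and rows downward; lengths in mm; the calibration is good to about 2 mm. A picture is of the moment at which its call begins: read the wrist's pose just before it. There is no depth.
- manip.job_done(): hands the job in; it is judged then, once.
The state is a dict: "clock": time; "joints": joint angles; "qd": joint speeds; "tau": joint torques, N m; "eef_pos": TCP position; "eef_rot": TCP orientation; "contact_force": force on the tool from outside, world axes, zero at the start; "torque": the same for the moment, N m; "grip_width": finger opening in mm; "gripper_force": force on a finger pad.
Only numpy, scipy, OpenCV 4.12 (cv2) and the standard library are available. Lean on these libraries where they do the work, as an engineer would, in place of code of your own. Each camera call takes 0.05 s, during which the arm holds its last target. There are 200 camera calls.

## Task

Stand the blue tube rack in the shaker's bay against the fixed metal fence, let go of it, and turn the blue ratchet knob clockwise (seen from above) until the jaw grips the rack and the knob slips with at least two clicks. Then roll the black thumbwheel by its exposed rim until the white pointer is in line with the green mark, and last push the red switch over to run (towards the green dot). Leave the other things on the bench where they are.

Things in the scene. Friction and masses are not known exactly. Their poses are not given: they have to be found in the camera images.
- rack_center (a point): Loose blue tube rack with seven yellow-capped tubes, 0.25 kg: body 56 (own x) by 100 (own y) by 45 mm high, caps 14 mm above it; either end may face the fence. The point is the body's centre, 22.5 mm above its underside; z up. It starts on either side of the shaker; the white rack with red caps is not to be used.
- shaker: Fixed white shaker with a green band, 200 (x) by 300 (y) by 50 mm high; origin centre of its underside, x away from the robot, y left (its parts and marks share these axes). On top, mm from the origin (x, y): bay (35, -65); metal fence 30 mm high, its face at y = -115 looking to +y; jaw opposite; ratchet knob (35, 100); thumbwheel (-70, -60); scale (-36, -60); switch (-70, 90).
- bay (a point): Centre of the rack's underside when it stands in the bay against the fence, on the shaker's top (50 mm up); the shaker's axes; the rack's long side lies along y. The bay has 12 to 17 mm of spare length at the start: set down about 5 mm off the fence (+y) the rack is clear at both ends, and the jaw then pushes it to the fence.
- jaw: Steel jaw with rubber face, 60 mm wide (x), 30 mm above the shaker's top, 16 mm thick (y). The origin is the foot of its gripping face, which looks to the fence; it moves 12 mm to -y for each rad of driving the knob clockwise, holds where it is left, and grips the rack with 7 to 12 N (its face gives 2 to 3 mm).
- knob_grip (a point): Centre of the grip of the blue ratchet knob, 40 mm across, 30 mm high, on its upright axis, 96 mm above the table, 18 mm above the knob's lower end (collar 46 mm across below, top at 68 mm). Clockwise from above closes the jaw: about 0.15 N m for 1 to 1.7 rad until it grips, then the knob slips at about 0.25 N m, clicking every 0.52 rad. It stays where let go; turning back loosens the jaw.
- ratchet (a joint): Slip of the blue knob on its spindle, rad: 0 at the start, stays under 0.1 while the jaw is driven, grows by 0.52 with each click of clockwise slipping. Two clicks are made by 0.8 rad.
- wheel_top (a point): Topmost point of the black thumbwheel's rim, 59 mm above the table. Wheel 48 mm in diameter, 12 mm wide (x), axle level along x, sunk so that 9 mm of rim stand out. Press a closed fingertip 2 to 3 mm down on the rim (sprung, 1 N and 1.2 N more per mm, at most 5 mm) and drag along y: rim and pointer go the same way as the fingertip. Stays where left.
- pointer_tip (a point): Tip of the white speed pointer, a bar 3.6 mm wide on the black scale beside the wheel, 5 mm above the shaker's top (it dips with the pressed wheel). It moves along the shaker's y, 1 mm for every 2 mm of rim travel, within 24 mm either side of the scale's middle.
- mark_green: Green mark on the far side of the scale, 5 mm wide, low: the pointer tip must have the same shaker y as this point. It may lie to the left or the right of the pointer, 6 to 20 mm away; the orange mark at the other side is not the one.
- switch (a joint): Red-knobbed toggle switch, rad: 0 off (leaning to the shaker's -y), 1.0 run (pushed over to +y, towards the green dot). Stays where it is put; about 1.5 N at the tip. Pivot 64 mm above the table.
- switch_tip (a point): Centre of the switch's red ball, 18 mm in diameter, 45 mm from the pivot: about 103 mm above the table at either end; it travels 43 mm to +y.
- white_rack_center (a point): Bystander: white rack, same size, centre of its body.
- bottle: Bystander: amber bottle 56 mm across, 130 mm high, origin under it.
- jar: Bystander: jar with orange cap, 48 mm across, 60 mm high, origin under it.
- timer: Bystander: white timer 60 x 70 x 22 mm, origin under it.
- tip_box: Bystander: green pipette tip box 80 x 110 x 48 mm, origin under it.
- marker: Bystander: marker pen 130 mm long, lying along its y, origin under it.
- beaker: Bystander: glass beaker 66 mm across, 85 mm high, origin under it.
Things that resemble listed ones, but are neither listed nor needed, are in the scene too. Of the things that look like the part that bears rack_center, the middle-sized one is meant.

How it is judged:
By the outcome, as a careful person would: the job done as asked, in the order asked, and still so for the second after the job is handed in, with the robot touching nothing.
It also fails if it takes over 72 s, if anything falls off the work surface, if the arm or the gripper's body presses on something with over 40 N, if the wrist force passes 120 N, or if a joint passes its speed limit or range.

## Working session

There is one attempt and no reset: what is moved stays moved. The work goes in short steps, Python scripts to look and compute and a tool call to move; the robot and the scene stay as the last step left them, time stands still between calls to the robot, and variables do not carry over. Pictures are saved under pics/ and viewed, at most 10 in all, crops included, and the job is handed in when it is done.

Besides the shell and the picture viewer there is one more tool, called as name(argument=value, ...) on one line, values as JSON. step_arm: Moves the arm, as the interface text tells. Its arguments: {"type":"object","properties":{"targets":{"type":"array","items":{"type":"number"}},"newtons":{"type":"number"}},"required":["targets"]}

```bash
mkdir -p pics; ls
cat > h.py <<'E'
import numpy as np, cv2
from scipy.spatial.transform import Rotation as R
from station import manip
def rot(q): return R.from_quat([q[1],q[2],q[3],q[0]]).as_matrix()
def cam(name):
    st=manip.sense(); s=manip.snapshot(name)
    if 'mount' in s:
        T=np.eye(4); T[:3,:3]=rot(st['eef_rot']); T[:3,3]=st['eef_pos']
        M=T@np.array(s['mount']); s['C']=M[:3,3]; s['A']=M[:3,:3]
    else:
        s['C']=np.array(s['xyz'],float); a=np.array(s['attitude'],float); s['A']=rot(a) if a.size==4 else a.reshape(3,3)
    return s
def px2plane(s,u,v,z):
    d=s['A']@np.array([(u-s['cx'])/s['fx'],-(v-s['cy'])/s['fy'],-1.]); return s['C']+d*(z-s['C'][2])/d[2]
def proj(s,P):
    c=s['A'].T@(np.array(P,float)-s['C']); return s['cx']+s['fx']*c[0]/-c[2], s['cy']-s['fy']*c[1]/-c[2]
E
python3 - <<'E'
from h import *
st=manip.sense(); print({k:st[k] for k in ['clock','eef_pos','eef_rot','grip_width','contact_force']})
ims=[]
for n in ['top','scene']:
    s=cam(n); cv2.imwrite(f'pics/{n}0.png',s['img']); print(n,{k:v for k,v in s.items() if k!='img'})
E
```

```text
pics
{'clock': 0.0, 'eef_pos': array([254.21928724, 543.10424818, 191.45845282]), 'eef_rot': array([-2.47923123e-04,  2.17166703e-01,  9.76134090e-01, -8.94429193e-04]), 'grip_width': 87.83532264741571, 'contact_force': array([-0.0975632 , -0.6891274 , -0.74342087])}
top {'fx': 619.1197737105883, 'fy': 619.1197737105883, 'cx': 307.3829052230957, 'cy': 236.02581372397952, 'xyz': array([ 356.37865249,   24.50323997, 1517.62690126]), 'attitude': array([-0.70546102, -0.04232152,  0.03484484,  0.70662542]), 'C': array([ 356.37865249,   24.50323997, 1517.62690126]), 'A': array([[-0.00106729,  0.994044  , -0.10897428],
       [-0.99994274, -0.00222118, -0.01046786],
       [-0.01064757,  0.10895687,  0.99398945]])}
scene {'fx': 505.12753325088767, 'fy': 505.12753325088767, 'cx': 317.75401009532237, 'cy': 238.08892821116947, 'xyz': array([1143.10841127,  777.80394073,  801.31072883]), 'attitude': array([0.29841247, 0.16204923, 0.42231404, 0.84044089]), 'C': array([1143.10841127,  777.80394073,  801.31072883]), 'A': array([[-0.76938009, -0.36472476,  0.52443315],
       [ 0.63846742, -0.4652017 ,  0.61314495],
       [ 0.02033804,  0.806575  ,  0.5907818 ]])}
```

View pics/top0.png

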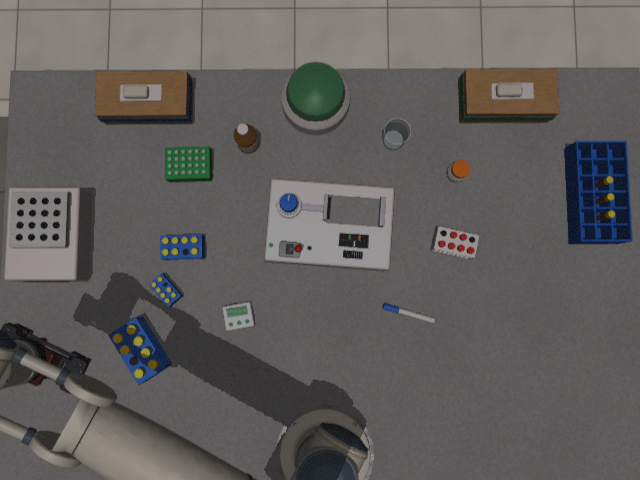

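View pics/scene0.png

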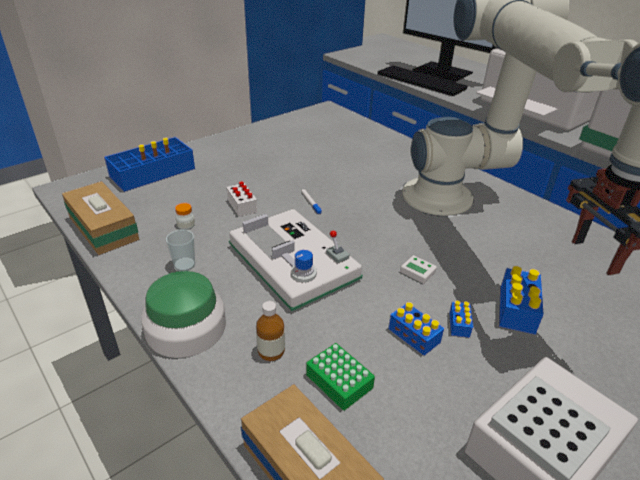

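Candidates with yellow caps in blue racks (top view): (182,247) about 43 px ≈ 100 mm long, (165,290) small, (139,350) large; the one at (182,247) is middle-sized and matches 56×100 mm. The big blue crate (600,190) isn't alike. The shaker is at (330,225), the knob at (289,204), and the red switch at (298,248). I'll confirm in a crop and measure.

Run:
```python
from h import *
s=cam('top'); im=s['img']; hsv=cv2.cvtColor(im,cv2.COLOR_BGR2HSV)
a=cv2.resize(im[225:390,95:225],None,fx=3,fy=3,interpolation=cv2.INTER_CUBIC)
b=cv2.resize(im[175:275,258:402],None,fx=2.8,fy=4,interpolation=cv2.INTER_CUBIC)
b=cv2.resize(im[175:275,258:402],None,fx=2.8,fy=2.8,interpolation=cv2.INTER_CUBIC)
o=np.zeros((495,800,3),np.uint8); o[:a.shape[0],:a.shape[1]]=a; o[:b.shape[0],395:395+b.shape[1]]=b[:,:405]; cv2.imwrite('pics/crop1.png',o)
blue=cv2.inRange(hsv,(100,120,40),(130,255,255))|cv2.inRange(hsv,(20,120,80),(35,255,255))
blue=cv2.morphologyEx(blue,cv2.MORPH_CLOSE,np.ones((5,5)))
n,l,stt,c=cv2.connectedComponentsWithStats(blue)
for i in range(1,n):
    if stt[i,4]>100:
        ct=cv2.findContours((l==i).astype(np.uint8),0,2)[0][0]; r=cv2.minAreaRect(ct)
        B=cv2.boxPoints(r); W=np.array([px2plane(s,u,v,40)[:2] for u,v in B]); e=np.diff(W,axis=0)
        print(stt[i],W.mean(0).round(1),np.linalg.norm(e,axis=1).round(1)[:2],np.degrees(np.arctan2(e[:,1],e[:,0])).round(1)[:2])
wh=cv2.inRange(hsv,(0,0,165),(180,40,255)); n,l,stt,c=cv2.connectedComponentsWithStats(wh); 
for i in range(1,n):
    if stt[i,4]>2000 and 200<c[i][0]<450 and 150<c[i][1]<300:
        r=cv2.minAreaRect(cv2.findContours((l==i).astype(np.uint8),0,2)[0][0]); B=cv2.boxPoints(r)
        W=np.array([px2plane(s,u,v,50)[:2] for u,v in B]); e=np.diff(W,axis=0); print('shaker',B.round(1).tolist(),W.round(1).tolist(),W.mean(0),np.linalg.norm(e,axis=1),np.degrees(np.arctan2(e[:,1],e[:,0])))
```

```text
[ 99 117  91   5 246] [806.3 441.5] [221.8  10. ] [ -88.9 -177.6]
[ 565  141   67  103 6214] [ 624.8 -659.5] [153.4 253.1] [-87.5 179.3]
[280 194  17  18 246] [600.   86.8] [38.7 41.6] [ -90.2 -179.9]
[ 160  234   45   26 1086] [493.9 341.4] [107.5  58.8] [ -88.3 -177.2]
[149 274  34  33 569] [390.8 378.9] [44.5 74.4] [ -48.9 -138.6]
[ 109  317   62   68 2247] [251.  436.4] [ 92.2 141.2] [ -58.9 -147.6]
```

View pics/crop1.png

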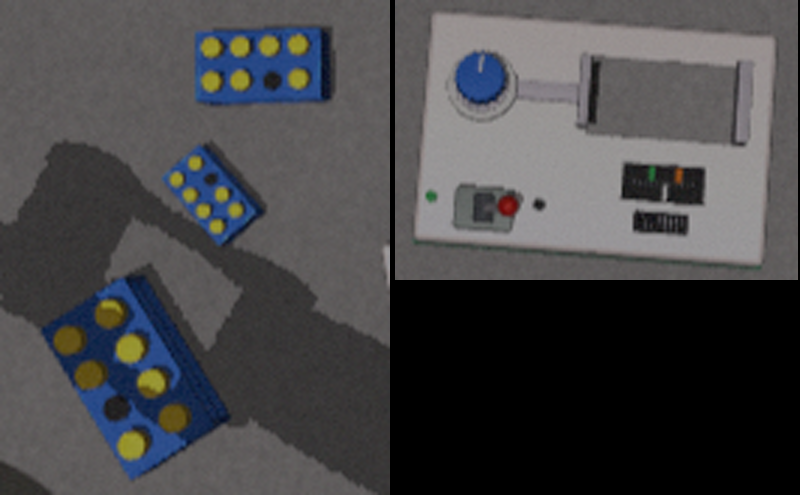

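The crop confirms it: the middle-sized rack at (182,247) has seven caps and one dark empty hole. The shaker shows the green mark left of the white pointer and the orange mark right of it. The rack is at about (492,341) with its long side close to y. I'll move above it to look with the wrist camera.

step_arm(targets=[0,-0.3,-0.08,-0.06,0,0,56,0,-0.3,-0.08,-0.06,0,0,56,0,-0.3,-0.08,-0.06,0,0,56,0,-0.3,-0.08,-0.06,0,0,56,0,-0.3,-0.08,-0.06,0,0,56,0,-0.3,-0.08,-0.06,0,0,56,0,-0.3,-0.08,-0.06,0,0,56,0,-0.3,-0.08,-0.06,0,0,56])

```text
clock: 0.82
eef_pos: [494.8, 340.7, 252.9]
eef_rot: [0.001, 0.653, 0.757, -0.0]
contact_force: [0.5, 0.3, 0.4]
grip_width: 87.5
gripper_force: 0.0
```

Run:
```python
from h import *
st=manip.sense(); print(st['clock'],st['eef_pos'],st['joints'],st['eef_rot'])
s=cam('wrist'); print(s['mount'],s['fx'],s['C'],s['A'])
for P in [(490,341,45),(561,0,50)]: print(proj(s,P))
cv2.imwrite('pics/w1.png',s['img'])
```

```text
0.8167 [494.84149946 340.73695079 252.91492078] [ 5.47135500e-01  1.14863904e-01  1.09780487e+00 -1.24435155e-03
  1.92857021e+00  4.00272956e-01] [ 6.08890819e-04  6.53489018e-01  7.56935752e-01 -1.03972318e-05]
[[ 2.14495300e-04  9.66050328e-01  2.58353861e-01  7.05425327e+01]
 [ 9.99999965e-01 -2.47466920e-04  9.51029177e-05 -4.60773305e-01]
 [ 1.55808239e-04  2.58353831e-01 -9.66050347e-01 -1.92089775e+02]
 [ 0.00000000e+00  0.00000000e+00  0.00000000e+00  1.00000000e+00]] 346.2065563033467 [483.91880252 410.61322588 444.93821013] [[ 9.89267226e-01 -1.40960274e-01 -3.84779990e-02]
 [ 1.46116275e-01  9.55466261e-01  2.56386930e-01]
 [ 6.24058071e-04 -2.59257449e-01  9.65808048e-01]]
(np.float64(319.8800525382525), np.float64(211.48788368740912))
(np.float64(334.97128124475034), np.float64(455.2529455287566))
```

View pics/w1.png

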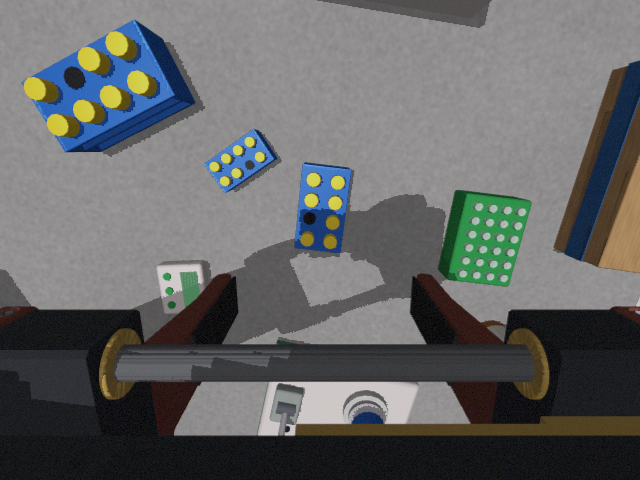

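The target rack is at (324,208) in the wrist view. I'll measure it from its cap centres.

```bash
cat >> h.py <<'E'
def caps(s,near,rad=75,z=57):
    hsv=cv2.cvtColor(s['img'],cv2.COLOR_BGR2HSV); m=cv2.inRange(hsv,(20,110,60),(36,255,255))
    n,l,t,c=cv2.connectedComponentsWithStats(m)
    W=np.array([px2plane(s,*c[i],z)[:2] for i in range(1,n) if t[i,4]>15])
    W=W[np.linalg.norm(W-near,axis=1)<rad]
    r=cv2.minAreaRect(W.astype(np.float32)); return W,r
E
python3 - <<'E'
from h import *
for n in ['wrist','top','scene']:
    s=cam(n); W,r=caps(s,np.array([492,341])); print(n,len(W),r); 
    if n=='wrist': print(W.round(1).tolist())
E
```

```text
wrist 7 ((491.8135986328125, 344.2019348144531), (26.854768753051758, 68.22709655761719), 1.7013640403747559)
[[477.4, 377.9], [504.1, 378.6], [478.1, 355.0], [504.9, 355.9], [505.2, 333.2], [479.4, 309.7], [506.0, 310.6]]
top 4 ((504.71392822265625, 326.4598388671875), (52.967899322509766, 23.102144241333008), 61.43096160888672)
scene 5 ((505.4002990722656, 343.83209228515625), (70.1023178100586, 27.195423126220703), 80.54920959472656)
```

step_arm(targets=[0,0.003,-0.003,0.03,0,0,6.7,0,0.003,-0.003,0.06,0,0,6.7,0,0.003,-0.003,0.1,0,0,6.7,0,0.003,-0.003,0.14,0,0,6.7,0,0.003,-0.003,0.18,0,0,6.7,0,0.003,-0.003,0.21,0,0,6.7,0,0.003,-0.003,0.24,0,0,6.7,0,0.003,-0.003,0.24,0,0,6.7])

```text
clock: 1.68
eef_pos: [483.1, 345.0, 4.2]
eef_rot: [-0.002, 0.692, 0.722, -0.006]
contact_force: [-0.8, -0.4, -1.7]
grip_width: 88.0
gripper_force: 0.0
```

step_arm(targets=[1,0,0,0,0,0,0,1,0,0,0,0,0,0,1,0,0,0,0,0,0,1,0,0,0,0,0,0,1,0,0,0,0,0,0,1,0,0,0,0,0,0], newtons=25)

```text
clock: 2.18
eef_pos: [490.5, 347.0, 15.1]
eef_rot: [0.001, 0.693, 0.721, 0.002]
contact_force: [-1.7, 0.3, 8.3]
grip_width: 50.9
gripper_force: 4.3
```

step_arm(targets=[1,0,0,0,0,0,0,1,0,0,0,0,0,0,1,0,0,0,0,0,0,1,0,0,0,0,0,0])

```text
clock: 2.52
eef_pos: [490.8, 347.1, 15.4]
eef_rot: [0.001, 0.693, 0.721, 0.003]
contact_force: [1.9, 0.3, 6.1]
grip_width: 41.8
gripper_force: 25.6
```

Run:
```python
from h import *
s=cam('wrist'); W,r=caps(s,np.array([492,344])); print(r); st=manip.sense(); print(st['eef_pos'],st['grip_width'],st['gripper_force'],st['contact_force'])
cv2.imwrite('pics/w2.png',s['img'])
```

```text
((490.5930480957031, 340.9482727050781), (102.75576782226562, 75.7425308227539), 1.7638742923736572)
[490.78156678 347.10959125  15.38784489] 41.899589652898776 25.593569784541614 [2.74944857 0.28192379 6.91359044]
```

View pics/w2.png

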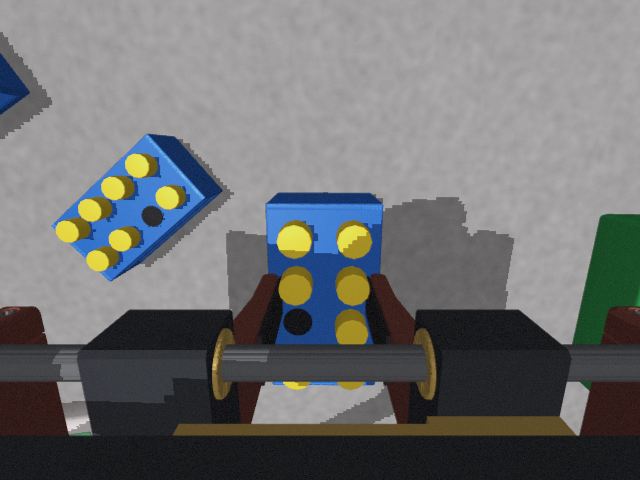

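The rack is held between both fingers. I'll lift it, then fit the shaker's pose from the fixed cameras.

step_arm(targets=[1,0,0,-0.02,0,0,0,1,0,0,-0.05,0,0,0,1,0,0,-0.09,0,0,0,1,0,0,-0.13,0,0,0,1,0,0,-0.165,0,0,0,1,0,0,-0.19,0,0,0,1,0,0,-0.2,0,0,0,1,0,0,-0.2,0,0,0])

```text
clock: 3.23
eef_pos: [489.5, 346.7, 215.5]
eef_rot: [0.001, 0.693, 0.721, 0.002]
contact_force: [0.3, 0.7, -1.7]
grip_width: 42.0
gripper_force: 25.1
```

```bash
cat >> h.py <<'E'
def shaker(s,lo=165):
    """line-fit outline of shaker's white top at z=50 -> centre, yaw"""
    hsv=cv2.cvtColor(s['img'],cv2.COLOR_BGR2HSV); m=cv2.inRange(hsv,(0,0,lo),(180,45,255))
    n,l,t,c=cv2.connectedComponentsWithStats(cv2.morphologyEx(m,cv2.MORPH_CLOSE,np.ones((3,3))))
    u,v=map(int,proj(s,(500,0,50)))
    best=None
    for i in range(1,n):
        if t[i,4]<3000: continue
        ct=cv2.findContours((l==i).astype(np.uint8),0,1)[0][0][:,0]
        W=np.array([px2plane(s,*p,50)[:2] for p in ct]); r=cv2.minAreaRect(W.astype(np.float32))
        if abs(max(r[1])-300)<25 and abs(min(r[1])-200)<25:
            B=cv2.boxPoints(r); out=[]
            for k in range(4):
                a,b=B[k],B[(k+1)%4]; d=(b-a)/np.linalg.norm(b-a); nn=np.array([-d[1],d[0]])
                q=(W-a)@d; e=(W-a)@nn; sel=(abs(e)<5)&(q>15)&(q<np.linalg.norm(b-a)-15)
                L=cv2.fitLine(W[sel].astype(np.float32),cv2.DIST_HUBER,0,.01,.01).ravel(); out.append((L,sel.sum(),np.linalg.norm(b-a)))
            X=[]
            for k in range(4):
                L,M=out[k][0],out[(k+1)%4][0]; t_=np.linalg.solve(np.array([[L[0],-M[0]],[L[1],-M[1]]]),(M[2:]-L[2:])); X.append(L[2:]+t_[0]*L[:2])
            X=np.array(X); best=X
            print('size',r[1],'centre',X.mean(0).round(1),'angles',[round(float(np.degrees(np.arctan(-o[0][0]/o[0][1]) if abs(o[0][1])>abs(o[0][0]) else np.arctan(o[0][1]/o[0][0]))),2) for o in out])
    return best
def blob(s,lo,hi,near,z,rad=40,mina=10):
    m=cv2.inRange(cv2.cvtColor(s['img'],cv2.COLOR_BGR2HSV),lo,hi); n,l,t,c=cv2.connectedComponentsWithStats(m)
    o=[(*px2plane(s,*c[i],z)[:2].round(1),int(t[i,4]),*c[i].round(1)) for i in range(1,n) if t[i,4]>=mina]
    return [q for q in o if np.hypot(q[0]-near[0],q[1]-near[1])<rad]
BL=((100,110,40),(130,255,255));RD=((0,0,0),(0,0,0))
E
python3 - <<'E'
from h import *
st=manip.sense(); print(st['eef_pos'],st['eef_rot'],st['grip_width'],st['gripper_force'],st['contact_force'])
for n in ['top','scene']:
    s=cam(n); print(n); X=shaker(s); 
    print(X); print('knob108',blob(s,*BL,(595,85),104)); print('ball',blob(s,(0,150,80),(8,255,255),(490,60),106,60,4)); print('green',blob(s,(50,100,40),(85,255,255),(520,0),52,160,3))
    for P in [(535,10,50)]: print(proj(s,P))
s=cam('wrist'); print(proj(s,(491,344,215))); 
W,r=caps(s,np.array([491,344]),z=st['eef_pos'][2]-15.4+57); print(W.round(1).tolist(),r)
E
```

```text
[489.54418375 346.74203595 215.53937999] [5.19363487e-04 6.93337631e-01 7.20608960e-01 2.32100584e-03] 41.960585170922386 25.09966907022317 [ 0.31921666  0.6933989  -1.70475483]
top
None
knob108 [(np.float64(589.1), np.float64(84.1), 237, np.float64(288.0), np.float64(202.6))]
ball [(np.float64(483.4), np.float64(60.9), 36, np.float64(298.0), np.float64(248.1))]
green [(np.float64(515.2), np.float64(-59.6), 13, np.float64(349.2), np.float64(236.7)), (np.float64(496.5), np.float64(128.9), 7, np.float64(270.0), np.float64(244.7))]
(np.float64(319.9228107115556), np.float64(228.6197374948205))
scene
size (320.5671691894531, 207.7713165283203) centre [510.9 -16.7] angles [-3.48, -4.59, -4.54, 27.37]
[[ 635.1055  -182.13222]
 [ 660.3072   131.99121]
 [ 647.1476   133.03517]
 [ 101.11035 -149.69847]]
knob108 [(np.float64(600.0), np.float64(96.5), 288, np.float64(303.6), np.float64(259.6))]
ball [(np.float64(485.5), np.float64(63.2), 31, np.float64(332.8), np.float64(233.2))]
green [(np.float64(515.8), np.float64(-58.7), 17, np.float64(291.5), np.float64(232.8)), (np.float64(667.0), np.float64(-51.1), 29, np.float64(242.8), np.float64(257.1)), (np.float64(499.0), np.float64(128.7), 3, np.float64(346.0), np.float64(267.0))]
(np.float64(302.344231639225), np.float64(249.15034288539445))
(np.float64(328.8287112507017), np.float64(280.1741062876401))
[[456.9, 407.1], [447.0, 398.3], [442.1, 393.9], [474.1, 378.7], [499.6, 379.6], [474.8, 357.2], [500.3, 358.2], [500.9, 337.2], [439.5, 315.1], [538.7, 319.1], [476.0, 305.7], [502.6, 306.5], [527.7, 282.0]] ((487.9445495605469, 346.1640625), (92.24565124511719, 119.49044799804688), 69.40885925292969)
```

Run:
```python
from h import *
s=cam('top')
for lo in (110,125,140,150): print(lo); X=shaker(s,lo); print(X)
print(px2plane(s,272.3,179.3,50),px2plane(s,393.7,188.6,50),px2plane(s,389.1,269.6,50),px2plane(s,265.1,260.7,50))
w=cam('wrist'); st=manip.sense()
for z in (257,262,267):
    W,r=caps(w,np.array([488,343]),45,z); print(z,r)
```

```text
110
size (296.7876892089844, 196.66159057617188) centre [547.1 -12.5] angles [-4.48, -4.55, -4.67, -4.53]
[[ 632.11426 -166.75645]
 [ 655.41846  126.35003]
 [ 462.05466  142.14574]
 [ 438.76913 -151.60258]]
125
size (295.6227111816406, 194.7165069580078) centre [547.4 -12.4] angles [-4.44, -4.51, -4.61, -4.45]
[[ 631.6513  -165.90005]
 [ 654.68994  125.96935]
 [ 462.98224  141.42494]
 [ 440.21628 -151.0484 ]]
140
size (292.27349853515625, 192.5186004638672) centre [547.2 -12.3] angles [-4.3, -4.43, -4.57, -4.47]
[[ 630.6313   -163.75076 ]
 [ 652.9865    124.554115]
 [ 463.85263   139.6759  ]
 [ 441.2558   -149.50134 ]]
150
size (290.3158264160156, 189.2104949951172) centre [547.3 -12.5] angles [-4.11, -4.48, -4.71, -4.52]
[[ 628.9433   -162.47101 ]
 [ 651.34924   123.202126]
 [ 465.88666   138.47063 ]
 [ 443.16956  -149.13263 ]]
[655.02557865 124.38466106  50.        ] [ 631.38744678 -167.45799711   50.        ] [ 436.8867911  -153.42488809   50.        ] [458.52196572 140.50005906  50.        ]
257 ((487.6918029785156, 343.11541748046875), (26.293184280395508, 72.54759979248047), 1.8742717504501343)
262 ((487.6183776855469, 345.6732482910156), (25.379762649536133, 70.0273208618164), 1.874267339706421)
267 ((487.54498291015625, 348.23101806640625), (24.46636390686035, 67.50701904296875), 1.874332070350647)
```

The shaker is at (547.8, −12.4) with yaw −4.5°, and the edges, knob and ball all agree. I'll carry the rack over the bay.

step_arm(targets=[1,-0.03,0.005,0,0,0,1,1,-0.07,0.012,0,0,0,2,1,-0.11,0.02,0,0,0,3,1,-0.15,0.027,0,0,0,4,1,-0.19,0.034,0,0,0,5,1,-0.23,0.041,0,0,0,6.4,1,-0.27,0.048,0,0,0,6.4,1,-0.3,0.053,0,0,0,6.4])

```text
clock: 4.15
eef_pos: [552.9, 45.4, 210.5]
eef_rot: [-0.001, 0.733, 0.68, -0.001]
contact_force: [0.4, 0.4, -2.2]
grip_width: 42.1
gripper_force: 25.1
```

```bash
cat >> h.py <<'E'
O=np.array([547.8,-12.4]);YAW=-4.5
def sh(x,y,z=0):
    a=np.radians(YAW); c,s_=np.cos(a),np.sin(a); return np.array([O[0]+c*x-s_*y,O[1]+s_*x+c*y,z])
def to(P,phi=None):
    """shift in tool axes (mm) and turn about tool z to reach TCP P and tool-y angle phi"""
    st=manip.sense(); A=rot(st['eef_rot']); d=A.T@(np.array(P)-st['eef_pos']); cur=np.degrees(np.arctan2(A[1,1],A[0,1]))
    print('t',round(st['clock'],2),'tcp',st['eef_pos'].round(1),'phi',round(cur,2),'shift',d.round(1),'turn',None if phi is None else round(cur-phi,2),'grip',round(st['grip_width'],1),round(st['gripper_force'],1),'F',st['contact_force'].round(1),'M',np.round(st['torque'],2),'j1,6',st['joints'][[0,5]].round(2), 'tilt',np.degrees(np.arccos(-A[2,2])).round(2))
E
python3 - <<'E'
from h import *
to((579.5,-72.1,150),-4.2)
E
```

```text
t 4.15 tcp [552.9  45.4 210.5] phi -4.29 shift [-115.1   35.5   60.5] turn -0.09 grip 42.1 25.1 F [ 0.4  0.4 -2.2] M [-0.04  0.04  0.03] j1,6 [0.02 0.1 ] tilt 0.18
```

step_arm(targets=[1,-0.04,0.012,0,0,0,0,1,-0.08,0.024,0,0,0,0,1,-0.115,0.035,0.01,0,0,0,1,-0.117,0.035,0.04,0,0,0,1,-0.117,0.035,0.06,0,0,0,1,-0.117,0.035,0.06,0,0,0,1,-0.117,0.035,0.06,0,0,0])

```text
clock: 4.73
eef_pos: [578.2, -70.5, 149.7]
eef_rot: [-0.002, 0.733, 0.681, -0.002]
contact_force: [-0.2, 0.4, -1.5]
grip_width: 42.1
gripper_force: 25.1
```

Run:
```python
from h import *
to((579.5,-72.1,66),-4.2)
s=cam('wrist'); cv2.imwrite('pics/w3.png',s['img']); print(blob(s,*BL,(591,85),104,60,50)); print('knob pred',proj(s,(591,85,108)))
```

```text
t 4.73 tcp [578.2 -70.5 149.7] phi -4.2 shift [-1.6  1.9 83.7] turn 0.0 grip 42.1 25.1 F [-0.2  0.4 -1.5] M [-0.04  0.07 -0.01] j1,6 [-0.18 -0.11] tilt 0.33
[(np.float64(587.0), np.float64(74.2), 2766, np.float64(321.9), np.float64(23.3))]
knob pred (np.float64(327.2794189186688), np.float64(-0.3903412931080936))
```

View pics/w3.png

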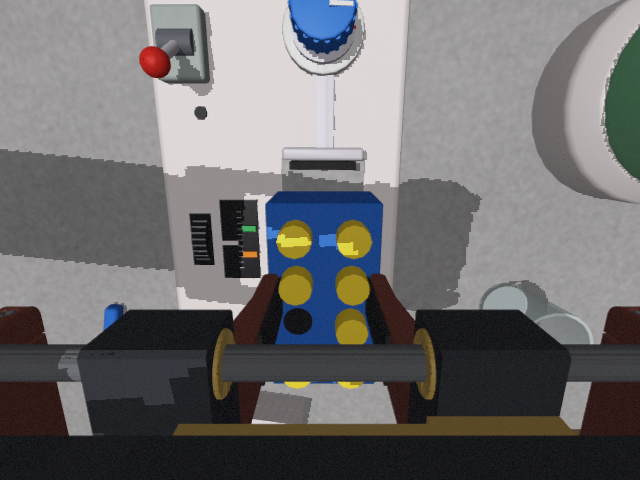

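The jaw is centred at column 323 and the rack at column 325, so x is aligned. The pointer sits between the green mark (249,229) and the orange mark (249,255). Next I'll lower the rack.

step_arm(targets=[1,-0.002,0.001,0.02,0,0,0,1,-0.002,0.001,0.045,0,0,0,1,-0.002,0.001,0.065,0,0,0,1,-0.002,0.001,0.074,0,0,0,1,-0.002,0.001,0.078,0,0,0,1,-0.002,0.001,0.08,0,0,0,1,-0.002,0.001,0.08,0,0,0,1,-0.002,0.001,0.08,0,0,0])

```text
clock: 5.45
eef_pos: [581.5, -72.8, 74.5]
eef_rot: [0.001, 0.732, 0.681, 0.001]
contact_force: [0.8, -0.3, -2.9]
grip_width: 42.1
gripper_force: 25.1
```

Run:
```python
from h import *
to((578.7,-72.1,66),-4.2)
```

```text
t 5.45 tcp [581.5 -72.8  74.5] phi -4.17 shift [ 0.5 -2.8  8.5] turn 0.03 grip 42.1 25.1 F [ 0.8 -0.3 -2.9] M [-0.08  0.09  0.01] j1,6 [-0.18 -0.11] tilt 0.16
```

step_arm(targets=[1,0,-0.002,0.003,0,0,0,1,0,-0.0025,0.005,0,0,0,1,0,-0.0025,0.007,0,0,0,1,0,-0.0025,0.008,0,0,0,1,0,-0.0025,0.008,0,0,0])

```text
clock: 5.87
eef_pos: [578.1, -72.5, 65.3]
eef_rot: [0.0, 0.732, 0.681, 0.0]
contact_force: [-1.7, 0.7, 2.0]
grip_width: 42.1
gripper_force: 25.8
```

Run:
```python
from h import *
to((578.7,-72.1,66),-4.2)
```

```text
t 5.87 tcp [578.1 -72.5  65.3] phi -4.18 shift [ 0.5  0.6 -0.7] turn 0.02 grip 42.1 25.8 F [-1.7  0.7  2. ] M [0.07 0.44 0.01] j1,6 [-0.18 -0.11] tilt 0.03
```

Contact is felt at the expected height, so I'll release, rise and look.

step_arm(targets=[0.1,0,0,0,0,0,0,0.1,0,0,0,0,0,0,0.1,0,0,0,0,0,0,0.1,0,0,0,0,0,0,0.1,0,0,-0.01,0,0,0,0.1,0,0,-0.03,0,0,0,0.1,0,0,-0.06,0,0,0,0.1,0,0,-0.1,0,0,0])

```text
clock: 6.53
eef_pos: [576.1, -72.3, 162.4]
eef_rot: [-0.003, 0.732, 0.681, -0.002]
contact_force: [-0.1, -0.4, -0.4]
grip_width: 79.0
gripper_force: 0.0
```

step_arm(targets=[0,0,0,-0.04,0,0,0,0,0.04,0,-0.08,0,0,-7,0,0.08,0,-0.08,0,0,-14,0,0.12,0,-0.08,0,0,-21,0,0.15,0,-0.08,0,0,-28,0,0.16,0,-0.08,0,0,-35,0,0.16,0,-0.08,0,0,-42,0,0.16,0,-0.08,0,0,-49])

```text
clock: 7.2
eef_pos: [589.3, 88.5, 244.5]
eef_rot: [-0.001, 0.38, 0.925, -0.0]
contact_force: [0.5, -0.3, -0.7]
grip_width: 88.0
gripper_force: 0.0
```

Run:
```python
from h import *
to(sh(35,100,78),90)
for n,z in (('top',107),('scene',107)):
    s=cam(n); W,r=caps(s,sh(35,-65)[:2],65,z); print(n,len(W),r,sh(35,-60))
    if n=='top': 
        cv2.imwrite('pics/t1.png',cv2.resize(s['img'][170:280,255:405],None,fx=5,fy=5,interpolation=cv2.INTER_CUBIC))
```

```text
t 7.2 tcp [589.3  88.5 244.5] phi 45.3 shift [ -3.8  -1.7 166.5] turn -44.7 grip 88.0 0.0 F [ 0.5 -0.3 -0.7] M [-0.01 -0.01  0.01] j1,6 [ 0.09 -0.7 ] tilt 0.07
top 7 ((580.3746948242188, -75.40493774414062), (69.04693603515625, 27.14237403869629), 85.95519256591797) [577.98456094 -74.96110837   0.        ]
scene 3 ((570.4685668945312, -75.76935577392578), (46.310203552246094, 33.672000885009766), 49.88752365112305) [577.98456094 -74.96110837   0.        ]
```

View pics/t1.png

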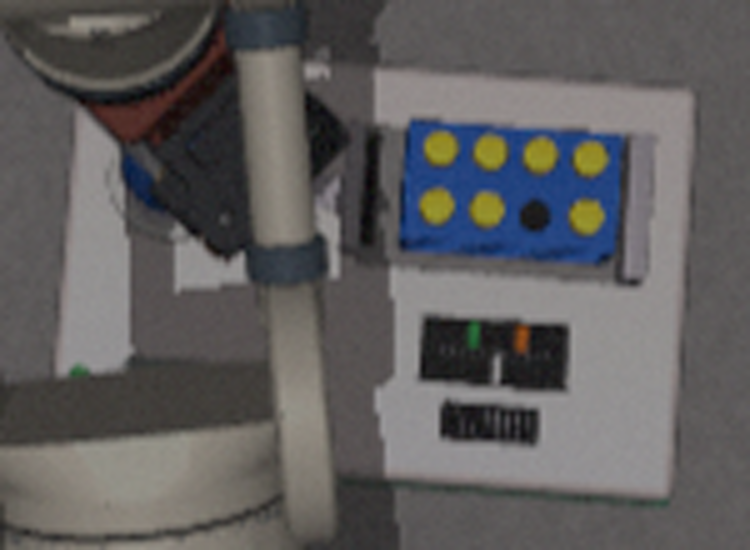

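The rack stands in the bay, clear of the jaw and at the fence side, with its caps square to the shaker. Next I'll turn the wrist and go over the knob.

step_arm(targets=[0,-0.003,-0.001,0.02,0,0,-7,0,-0.004,-0.002,0.05,0,0,-14,0,-0.004,-0.002,0.08,0,0,-21,0,-0.004,-0.002,0.1,0,0,-28,0,-0.004,-0.002,0.115,0,0,-35,0,-0.004,-0.002,0.115,0,0,-42,0,-0.004,-0.002,0.115,0,0,-49,0,-0.004,-0.002,0.115,0,0,-52])

```text
clock: 7.97
eef_pos: [590.6, 82.3, 129.1]
eef_rot: [-0.001, -0.06, 0.998, -0.0]
contact_force: [-0.2, -0.3, -0.2]
grip_width: 87.7
gripper_force: 0.0
```

step_arm(targets=[0,0,0,0,0,0,0,0,0,0,0,0,0,0])

```text
clock: 8.13
eef_pos: [591.0, 82.5, 129.7]
eef_rot: [-0.0, -0.057, 0.998, 0.0]
contact_force: [0.1, 0.7, 0.1]
grip_width: 87.8
gripper_force: 0.0
```

Run:
```python
from h import *
to(sh(35,100,78),97)
s=cam('wrist'); print(blob(s,*BL,(590,85),106,40,50))
```

```text
t 8.13 tcp [591.   82.5 129.7] phi 96.52 shift [ 0.2  2.1 51.7] turn -0.48 grip 87.8 0.0 F [0.1 0.7 0.1] M [ 0.1  -0.02 -0.  ] j1,6 [ 0.08 -1.6 ] tilt 0.01
[(np.float64(584.8), np.float64(83.7), 3172, np.float64(326.4), np.float64(253.2))]
```

step_arm(targets=[0,0,0.002,0.02,0,0,0,0,0,0.002,0.04,0,0,0,0,0,0.002,0.05,0,0,0,0,0,0.002,0.05,0,0,0,0,0,0.002,0.05,0,0,0])

```text
clock: 8.6
eef_pos: [590.5, 84.6, 79.2]
eef_rot: [-0.001, -0.059, 0.998, -0.0]
contact_force: [-0.4, 0.2, 0.2]
grip_width: 87.7
gripper_force: 0.0
```

step_arm(targets=[1,0,0,0,0,0,0,1,0,0,0,0,0,0,1,0,0,0,0,0,0,1,0,0,0,0,0,0,1,0,0,0,0,0,0,1,0,0,0,0,0,0,1,0,0,0,0,0,0,1,0,0,0,0,0,0], newtons=40)

```text
clock: 9.27
eef_pos: [590.8, 84.7, 79.5]
eef_rot: [-0.0, -0.059, 0.998, 0.0]
contact_force: [0.9, 0.1, -0.1]
grip_width: 37.6
gripper_force: 0.0
```

step_arm(targets=[1,0,0,0,0,0,0,1,0,0,0,0,0,0,1,0,0,0,0,0,0,1,0,0,0,0,0,0])

```text
clock: 9.6
eef_pos: [590.8, 84.8, 79.5]
eef_rot: [-0.0, -0.059, 0.998, -0.0]
contact_force: [0.8, 0.1, -0.4]
grip_width: 11.6
gripper_force: 0.0
```

Run:
```python
from h import *
to(sh(35,100,78),97)
```

```text
t 9.6 tcp [590.8  84.8  79.5] phi 96.82 shift [ 0.3 -0.2  1.5] turn -0.18 grip 11.6 0.0 F [ 0.8  0.1 -0.4] M [0.04 0.01 0.  ] j1,6 [ 0.09 -1.6 ] tilt 0.01
```

The opening has gone below the knob's 40 mm without any force, so I'll look.

Run:
```python
from h import *
s=cam('wrist'); cv2.imwrite('pics/w4.png',s['img']); to(sh(35,100,78),97); print(proj(s,sh(35,100,108)),proj(s,manip.sense()['eef_pos']))
```

```text
t 9.65 tcp [590.8  84.7  79.5] phi 96.81 shift [ 0.3 -0.1  1.5] turn -0.19 grip 7.4 0.0 F [ 0.3  0.4 -0.2] M [ 0.05 -0.05  0.06] j1,6 [ 0.09 -1.6 ] tilt 0.0
(np.float64(323.1140352812934), np.float64(293.56554661226403)) (np.float64(323.424216745453), np.float64(274.7030534258824))
```

View pics/w4.png

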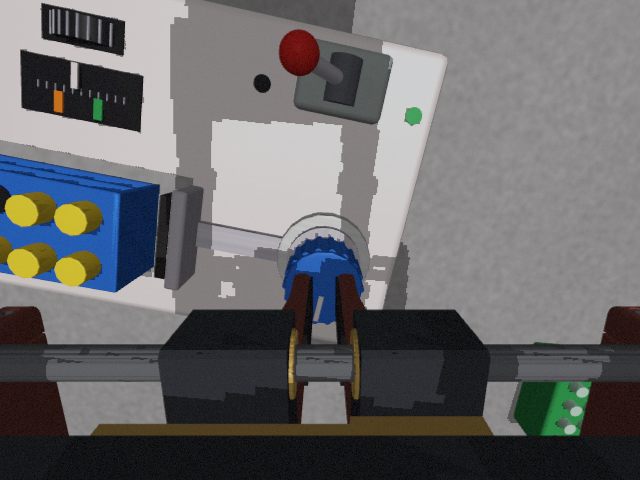

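The fingers sit over the knob, seen at (323,288), and look as if they pass into it, still with no force. I'll let them close further and read again.

step_arm(targets=[1,0,0,0,0,0,0,1,0,0,0,0,0,0,1,0,0,0,0,0,0,1,0,0,0,0,0,0])

```text
clock: 9.98
eef_pos: [590.9, 84.8, 79.5]
eef_rot: [-0.0, -0.059, 0.998, 0.0]
contact_force: [-0.3, -0.4, -0.5]
grip_width: 0.6
gripper_force: 0.0
```

Run:
```python
from h import *
s=cam('scene'); u,v=map(int,proj(s,sh(35,100,100))); print(u,v,s['img'].shape)
cv2.imwrite('pics/s1.png',cv2.resize(s['img'][v-60:v+50,u-75:u+75],None,fx=5,fy=5,interpolation=cv2.INTER_CUBIC)); to(sh(35,100,78),97)
```

```text
303 256 (480, 640, 3)
t 10.03 tcp [590.9  84.7  79.5] phi 96.81 shift [ 0.3 -0.2  1.5] turn -0.19 grip 0.3 0.0 F [ 0.9  0.7 -0.5] M [ 0.1  -0.   -0.01] j1,6 [ 0.09 -1.6 ] tilt 0.0
```

View pics/s1.png

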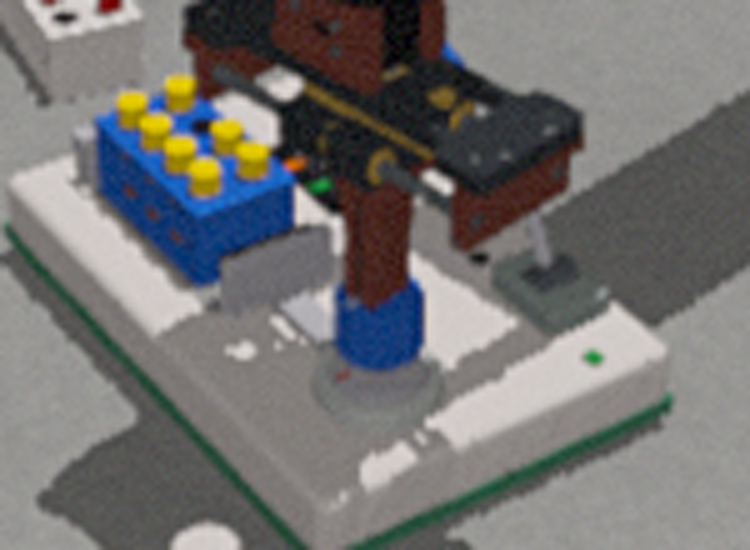

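The scene view shows the closed fingers inside the blue knob, with no contact registered. I'll reopen in steps and look for any contact.

step_arm(targets=[0.4,0,0,0,0,0,0,0.4,0,0,0,0,0,0,0.4,0,0,0,0,0,0,0.4,0,0,0,0,0,0])

```text
clock: 10.37
eef_pos: [590.9, 84.8, 79.5]
eef_rot: [0.0, -0.059, 0.998, 0.0]
contact_force: [-0.1, -0.1, 1.5]
grip_width: 23.9
gripper_force: 0.0
```

step_arm(targets=[0.4,0,0,0,0,0,0,0.4,0,0,0,0,0,0,0.4,0,0,0,0,0,0,0.4,0,0,0,0,0,0])

```text
clock: 10.7
eef_pos: [590.9, 84.8, 79.5]
eef_rot: [0.0, -0.059, 0.998, -0.0]
contact_force: [-0.6, -0.5, 0.2]
grip_width: 50.1
gripper_force: 0.0
```

step_arm(targets=[1,0,0,0.003,0,0,0,1,0,0,0.003,0,0,0,1,0,0,0.003,0,0,0,1,0,0,0.003,0,0,0])

```text
clock: 11.03
eef_pos: [590.6, 84.4, 76.0]
eef_rot: [-0.0, -0.059, 0.998, -0.0]
contact_force: [-0.1, -0.9, -2.4]
grip_width: 37.3
gripper_force: 40.0
```

Run:
```python
from h import *
to(sh(35,100,78),97)
s=cam('wrist'); print(blob(s,*BL,(590,85),106,40,50))
```

```text
t 11.03 tcp [590.6  84.4  76. ] phi 96.8 shift [ 0.   0.1 -2. ] turn -0.2 grip 37.3 40.0 F [-0.1 -0.9 -2.4] M [-0.16 -0.04  0.01] j1,6 [ 0.09 -1.6 ] tilt 0.06
[(np.float64(583.9), np.float64(83.7), 5357, np.float64(323.6), np.float64(282.8))]
```

This time it grips: 37.3 mm at 40 N. Turning clockwise.

step_arm(targets=[1,0,0,0,0,0,7,1,0,0,0,0,0,14,1,0,0,0,0,0,21,1,0,0,0,0,0,28,1,0,0,0,0,0,35,1,0,0,0,0,0,42,1,0,0,0,0,0,49,1,0,0,0,0,0,56])

```text
clock: 11.75
eef_pos: [590.1, 82.8, 76.0]
eef_rot: [-0.0, 0.419, 0.908, -0.002]
contact_force: [-3.5, -6.0, -0.4]
grip_width: 37.3
gripper_force: 40.0
```

Run:
```python
from h import *
to(sh(35,100,78),97)
```

```text
t 11.75 tcp [590.1  82.8  76. ] phi 40.41 shift [ 1.   1.5 -2. ] turn -56.59 grip 37.3 40.0 F [-3.5 -6.  -0.4] M [-1.24  0.55  0.2 ] j1,6 [ 0.08 -0.62] tilt 0.23
```

step_arm(targets=[1,0,0,0,0,0,7,1,0,0,0,0,0,14,1,0,0,0,0,0,21,1,0,0,0,0,0,28,1,0,0,0,0,0,35,1,0,0,0,0,0,42,1,0,0,0,0,0,49,1,0,0,0,0,0,56])

```text
clock: 12.42
eef_pos: [588.6, 82.4, 76.0]
eef_rot: [-0.0, 0.796, 0.605, -0.004]
contact_force: [-8.3, -7.9, 2.1]
grip_width: 37.2
gripper_force: 40.0
```

Run:
```python
from h import *
to(sh(35,100,78),97)
```

```text
t 12.42 tcp [588.6  82.4  76. ] phi -15.58 shift [ 2.6  1.3 -2. ] turn -112.58 grip 37.2 40.0 F [-8.3 -7.9  2.1] M [-1.41  1.69  0.45] j1,6 [0.08 0.36] tilt 0.41
```

step_arm(targets=[1,0,0,0,0,0,7,1,0,0,0,0,0,14,1,0,0,0,0,0,21,1,0,0,0,0,0,28,1,0,0,0,0,0,35,1,0,0,0,0,0,42,1,0,0,0,0,0,49,1,0,0,0,0,0,56])

```text
clock: 13.08
eef_pos: [587.3, 83.5, 75.9]
eef_rot: [0.001, 0.987, 0.16, -0.004]
contact_force: [-13.4, -4.7, 3.9]
grip_width: 37.4
gripper_force: 40.0
```

Run:
```python
from h import *
to(sh(35,100,78),97)
s=cam('top'); W,r=caps(s,sh(35,-65)[:2],65,107); print(len(W),r)
print('lines',np.round([px2plane(s,u,v,78)[:2] for u,v in [(329,210)]],1))
```

```text
t 13.08 tcp [587.3  83.5  75.9] phi -71.54 shift [ 3.4 -0.  -2.1] turn -168.54 grip 37.4 40.0 F [-13.4  -4.7   3.9] M [-0.88  2.44  0.4 ] j1,6 [0.08 1.33] tilt 0.5
7 ((579.5621948242188, -79.79762268066406), (69.20233917236328, 27.605335235595703), 85.64181518554688)
lines [[575.6 -11.2]]
```

The rack has moved 4.4 mm to the fence and the torque has risen, so the jaw grips and the knob is slipping. I'll turn a little more for margin, then release and rise.

step_arm(targets=[1,0,0,0,0,0,7,1,0,0,0,0,0,14,1,0,0,0,0,0,21,1,0,0,0,0,0,28,1,0,0,0,0,0,28])

```text
clock: 13.55
eef_pos: [587.2, 84.3, 75.9]
eef_rot: [0.001, 0.997, -0.083, -0.004]
contact_force: [-12.8, -1.8, 4.1]
grip_width: 37.3
gripper_force: 40.0
```

step_arm(targets=[0,0,0,0,0,0,0,0,0,0,0,0,0,0,0,0,0,0,0,0,0,0,0,0,0,0,0,0,0,0,0,0,0,0,0,0,0,0,0,0,0,0,0,0,-0.02,0,0,0,0,0,0,-0.05,0,0,0])

```text
validation failed for argument at $.ta...
```

Run:
```python
from h import *
to(sh(-70,-60,120),-94.5)
s=cam('wrist'); cv2.imwrite('pics/w5.png',s['img'])
```

```text
t 13.55 tcp [587.2  84.3  75.9] phi -99.55 shift [-87.6 167.9 -42.9] turn -5.05 grip 37.3 40.0 F [-12.8  -1.8   4.1] M [-0.52  2.54  0.07] j1,6 [0.09 1.82] tilt 0.5
```

View pics/w5.png

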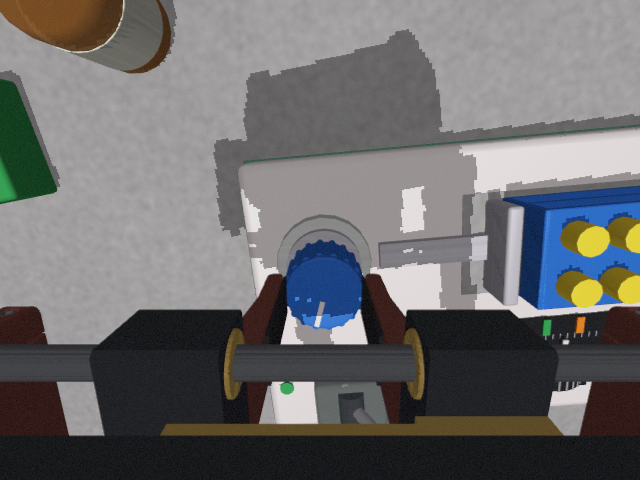

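The jaw lies against the rack (column 520), and the knob's white line (320,315) sits the same in the gripper frame as before, so the knob turned with the fingers for the full 196°. Releasing now.

step_arm(targets=[0,0,0,0,0,0,0,0,0,0,0,0,0,0,0,0,0,0,0,0,0,0,0,0,0,0,0,0,0,0,0,0,0,0,0,0,0,0,0,0,0,0,0,0,0,-0.03,0,0,0,0,0,0,-0.06,0,0,0])

```text
clock: 14.27
eef_pos: [589.3, 84.7, 134.5]
eef_rot: [0.0, 0.997, -0.08, -0.003]
contact_force: [0.1, 0.6, 1.4]
grip_width: 86.3
gripper_force: 0.0
```

Run:
```python
from h import *
to(sh(-70,-60,120),-94.5)
```

```text
t 14.27 tcp [589.3  84.7 134.5] phi -99.18 shift [-90.3 168.   15.2] turn -4.68 grip 86.3 0.0 F [0.1 0.6 1.4] M [ 0.01  0.17 -0.03] j1,6 [0.09 1.82] tilt 0.32
```

step_arm(targets=[1,-0.02,0.037,-0.02,0,0,-2,1,-0.04,0.074,-0.03,0,0,-4.7,1,-0.06,0.11,-0.03,0,0,-4.7,1,-0.078,0.145,-0.03,0,0,-4.7,1,-0.09,0.168,-0.02,0,0,-4.7,1,-0.09,0.168,0,0,0,-4.7,1,-0.09,0.168,0.015,0,0,-4.7,1,-0.09,0.168,0.015,0,0,-4.7])

```text
clock: 14.93
eef_pos: [473.5, -67.0, 118.4]
eef_rot: [-0.0, 0.999, -0.04, -0.002]
contact_force: [0.0, -0.4, -0.2]
grip_width: 38.1
gripper_force: 0.0
```

step_arm(targets=[1,0,0,0,0,0,0,1,0,0,0,0,0,0,1,0,0,0,0,0,0,1,0,0,0,0,0,0])

```text
clock: 15.27
eef_pos: [475.9, -66.5, 122.7]
eef_rot: [0.0, 0.999, -0.039, 0.001]
contact_force: [-0.6, -0.6, 0.8]
grip_width: 11.6
gripper_force: 0.0
```

```bash
cat >> h.py <<'E'
def inv(P):
    a=np.radians(YAW); d=np.array(P[:2])-O; return np.array([np.cos(a)*d[0]+np.sin(a)*d[1],-np.sin(a)*d[0]+np.cos(a)*d[1]]).round(1)
def marks(s,zp=55):
    """green/orange marks and white pointer (on the black scale), shaker coordinates"""
    hsv=cv2.cvtColor(s['img'],cv2.COLOR_BGR2HSV); c=[proj(s,sh(x,y,51)) for x,y in [(-19,-26),(-19,-94),(-53,-94),(-53,-26)]]
    roi=cv2.fillConvexPoly(np.zeros(s['img'].shape[:2],np.uint8),np.int32(c),255)
    for nm,lo,hi,z in [('green',(50,90,30),(85,255,255),51),('orange',(5,130,80),(18,255,255),51),('white',(0,0,130),(180,45,255),zp),('black',(0,0,0),(180,120,45),51)]:
        n,l,t,cc=cv2.connectedComponentsWithStats(cv2.inRange(hsv,lo,hi)&roi)
        print(nm,[(*inv(px2plane(s,*cc[i],z)),int(t[i,4]),t[i,:4].tolist()) for i in range(1,n) if t[i,4]>(12 if nm!='black' else 300)])
E
python3 - <<'E'
from h import *
to(sh(-70,-60,120),-94.5)
for n in ('wrist','top','scene'): s=cam(n); print(n,[tuple(np.round(proj(s,sh(-36,y,51)),0)) for y in (-30,-90)]); marks(s)
s=cam('top'); W,r=caps(s,sh(35,-65)[:2],65,107); print(len(W),inv(r[0]),r)
E
```

```text
t 15.27 tcp [475.9 -66.5 122.7] phi -94.44 shift [-2.6  0.4  2.7] turn 0.06 grip 11.6 0.0 F [-0.6 -0.6  0.8] M [ 0.01  0.11 -0.03] j1,6 [-0.21  1.44] tilt 0.1
wrist [(np.float64(285.0), np.float64(202.0)), (np.float64(363.0), np.float64(202.0))]
green [(np.float64(-31.0), np.float64(-50.4), 131, [308, 188, 8, 17])]
orange [(np.float64(-30.7), np.float64(-73.5), 110, [339, 188, 7, 16])]
white [(np.float64(-19.9), np.float64(-59.8), 546, [279, 179, 91, 6]), (np.float64(-46.3), np.float64(-61.8), 64, [325, 209, 4, 16])]
black [(np.float64(-38.0), np.float64(-60.1), 2837, [280, 186, 90, 39])]
top [(np.float64(341.0), np.float64(239.0)), (np.float64(366.0), np.float64(241.0))]
green []
orange []
white [(np.float64(-26.6), np.float64(-68.0), 181, [345, 232, 24, 11])]
black []
scene [(np.float64(298.0), np.float64(236.0)), (np.float64(285.0), np.float64(224.0))]
green [(np.float64(-30.1), np.float64(-49.9), 15, [290, 231, 5, 4])]
orange []
white []
black []
3 [ 51.3 -76.4] ((592.9754028320312, -92.59222412109375), (45.83136749267578, 0.24532295763492584), 83.38973999023438)
```

The pointer is 11.4 mm to the right of green, so the rim needs about 23 mm towards +y. I'll position over the rim 11 mm off-centre on the −y side.

step_arm(targets=[1,-0.003,0.012,0.02,0,0,0,1,-0.003,0.012,0.04,0,0,0,1,-0.003,0.012,0.05,0,0,0,1,-0.003,0.012,0.056,0,0,0,1,-0.003,0.012,0.058,0,0,0,1,-0.003,0.012,0.058,0,0,0])

```text
clock: 15.97
eef_pos: [471.3, -78.3, 63.6]
eef_rot: [-0.0, 0.999, -0.039, -0.0]
contact_force: [0.2, -0.3, 0.0]
grip_width: 0.5
gripper_force: 0.0
```

Run:
```python
from h import *
to(sh(-71,-71.5,56.5),-94.5)
```

```text
t 15.97 tcp [471.3 -78.3  63.6] phi -94.47 shift [ 0.1 -0.2  7.1] turn 0.03 grip 0.5 0.0 F [ 0.2 -0.3  0. ] M [-0.02  0.18 -0.02] j1,6 [-0.24  1.41] tilt 0.01
```

step_arm(targets=[1,0,0,0.004,0,0,0,1,0,0,0.006,0,0,0,1,0,0,0.0075,0,0,0,1,0,0,0.0075,0,0,0,1,0,0,0.0075,0,0,0])

```text
clock: 16.38
eef_pos: [471.4, -78.5, 56.2]
eef_rot: [0.0, 0.999, -0.039, 0.0]
contact_force: [-0.8, 0.0, -0.5]
grip_width: 0.5
gripper_force: 0.0
```

Run:
```python
from h import *
to(sh(-71,-71.5,56.5),-94.5)
s=cam('wrist');marks(s)
```

```text
t 16.38 tcp [471.4 -78.5  56.2] phi -94.48 shift [ 0.  -0.4 -0.3] turn 0.02 grip 0.5 0.0 F [-0.8  0.  -0.5] M [-0.01  0.17  0.05] j1,6 [-0.24  1.41] tilt 0.01
green [(np.float64(-31.0), np.float64(-50.2), 211, [281, 193, 11, 23])]
orange [(np.float64(-31.0), np.float64(-73.2), 189, [322, 194, 9, 21])]
white [(np.float64(-20.1), np.float64(-59.9), 968, [242, 182, 121, 8]), (np.float64(-45.7), np.float64(-62.1), 118, [304, 221, 6, 21])]
black [(np.float64(-38.1), np.float64(-59.9), 5053, [244, 190, 119, 52])]
```

step_arm(targets=[1,0,-0.003,0,0,0,0,1,0,-0.006,0,0,0,0,1,0,-0.009,0,0,0,0,1,0,-0.012,0,0,0,0,1,0,-0.014,0,0,0,0,1,0,-0.014,0,0,0,0])

```text
clock: 16.93
eef_pos: [472.4, -64.0, 56.0]
eef_rot: [-0.0, 0.999, -0.039, 0.0]
contact_force: [-0.3, -0.3, -0.0]
grip_width: 0.3
gripper_force: 0.0
```

Run:
```python
from h import *
to(sh(-71,-71.5,56.5),-94.5)
s=cam('wrist');marks(s)
```

```text
t 16.93 tcp [472.4 -64.   56. ] phi -94.45 shift [ 0.1 14.1 -0.5] turn 0.05 grip 0.3 0.0 F [-0.3 -0.3 -0. ] M [0.   0.15 0.03] j1,6 [-0.21  1.44] tilt 0.01
green [(np.float64(-30.8), np.float64(-50.4), 219, [307, 193, 10, 22])]
orange [(np.float64(-31.0), np.float64(-73.5), 189, [347, 194, 10, 21])]
white [(np.float64(-20.1), np.float64(-60.7), 924, [268, 182, 121, 8]), (np.float64(-46.0), np.float64(-62.1), 105, [330, 221, 5, 21])]
black [(np.float64(-38.0), np.float64(-59.5), 5085, [269, 190, 120, 52])]
```

No contact is felt though the tip is 3 mm below the rim's nominal top, much like the knob's first grasp. I'll back off and press again at the top.

step_arm(targets=[1,0,0.01,-0.008,0,0,0,1,0,0.01,-0.008,0,0,0,1,0,0.01,-0.008,0,0,0,1,0,0.01,-0.004,0,0,0,1,0,0.01,0,0,0,0,1,0,0.01,0,0,0,0])

```text
clock: 17.48
eef_pos: [470.9, -74.4, 54.6]
eef_rot: [-0.0, 0.999, -0.039, -0.001]
contact_force: [-0.0, 0.3, -0.9]
grip_width: 0.1
gripper_force: 0.0
```

Run:
```python
from h import *
to(sh(-71,-71.5,56.5),-94.5)
s=cam('wrist');marks(s)
hsv=cv2.cvtColor(s['img'],cv2.COLOR_BGR2HSV)
for y in (-84,-60,-36): print([tuple(hsv[int(v),int(u)]) for u,v in [proj(s,sh(x,y,58)) for x in (-56,-60,-64,-68)]])
```

```text
t 17.48 tcp [470.9 -74.4  54.6] phi -94.49 shift [ 0.8  3.7 -1.9] turn 0.01 grip 0.1 0.0 F [-0.   0.3 -0.9] M [-0.03  0.16 -0.  ] j1,6 [-0.23  1.42] tilt 0.12
green [(np.float64(-30.8), np.float64(-50.3), 227, [288, 192, 11, 23])]
orange [(np.float64(-30.9), np.float64(-73.4), 194, [329, 193, 10, 21])]
white [(np.float64(-20.0), np.float64(-58.9), 891, [248, 181, 123, 8]), (np.float64(-45.7), np.float64(-62.1), 123, [311, 220, 6, 21])]
black [(np.float64(-37.9), np.float64(-60.0), 5206, [250, 189, 121, 52])]
[(np.uint8(175), np.uint8(10), np.uint8(146)), (np.uint8(0), np.uint8(10), np.uint8(147)), (np.uint8(175), np.uint8(11), np.uint8(137)), (np.uint8(176), np.uint8(13), np.uint8(139))]
[(np.uint8(0), np.uint8(10), np.uint8(146)), (np.uint8(0), np.uint8(9), np.uint8(145)), (np.uint8(0), np.uint8(43), np.uint8(18)), (np.uint8(144), np.uint8(55), np.uint8(23))]
[(np.uint8(175), np.uint8(10), np.uint8(146)), (np.uint8(0), np.uint8(9), np.uint8(144)), (np.uint8(0), np.uint8(12), np.uint8(144)), (np.uint8(0), np.uint8(12), np.uint8(146))]
```

step_arm(targets=[1,0,-0.003,-0.01,0,0,0,1,0,-0.007,-0.01,0,0,0,1,0,-0.007,-0.007,0,0,0,1,0,-0.007,-0.004,0,0,0,1,0,-0.007,-0.001,0,0,0,1,0,-0.007,0,0,0,0,1,0,-0.007,0,0,0,0])

```text
clock: 18.12
eef_pos: [471.7, -67.4, 55.2]
eef_rot: [-0.0, 0.999, -0.039, -0.001]
contact_force: [0.3, 0.0, -0.3]
grip_width: 0.6
gripper_force: 0.0
```

step_arm(targets=[1,0,0,0.001,0,0,0,1,0,0,0.002,0,0,0,1,0,0,0.002,0,0,0])

```text
clock: 18.37
eef_pos: [472.1, -67.5, 53.8]
eef_rot: [-0.0, 0.999, -0.039, -0.0]
contact_force: [0.6, 0.2, 0.6]
grip_width: 0.3
gripper_force: 0.0
```

Run:
```python
from h import *
to(sh(-71,-64,56.5),-94.5)
s=cam('wrist');marks(s)
```

```text
t 18.37 tcp [472.1 -67.5  53.8] phi -94.49 shift [ 0.2  3.1 -2.7] turn 0.01 grip 0.3 0.0 F [0.6 0.2 0.6] M [-0.    0.12  0.  ] j1,6 [-0.21  1.44] tilt 0.01
green [(np.float64(-31.0), np.float64(-50.4), 225, [300, 194, 11, 22])]
orange [(np.float64(-31.1), np.float64(-73.5), 202, [341, 194, 10, 22])]
white [(np.float64(-20.1), np.float64(-58.5), 932, [260, 182, 124, 10]), (np.float64(-45.8), np.float64(-62.3), 100, [324, 222, 5, 20])]
black [(np.float64(-37.7), np.float64(-59.9), 5163, [262, 191, 122, 51])]
```

step_arm(targets=[1,0,0,0.001,0,0,0,1,0,0,0.002,0,0,0,1,0,0,0.002,0,0,0,1,0,0,0.002,0,0,0])

```text
clock: 18.75
eef_pos: [472.1, -67.5, 52.0]
eef_rot: [-0.0, 0.999, -0.039, -0.0]
contact_force: [1.0, 0.9, -0.2]
grip_width: 0.5
gripper_force: 0.0
```

step_arm(targets=[1,0,0,0.001,0,0,0,1,0,0,0.001,0,0,0,1,0,0,0.001,0,0,0])

```text
clock: 19.0
eef_pos: [472.1, -67.5, 51.0]
eef_rot: [0.0, 0.999, -0.039, -0.0]
contact_force: [-0.3, 0.1, 0.5]
grip_width: 0.6
gripper_force: 0.0
```

Run:
```python
from h import *
to(sh(-71,-64,56.5),-94.5)
s=cam('wrist');marks(s)
```

```text
t 19.0 tcp [472.1 -67.5  51. ] phi -94.48 shift [ 0.1  3.1 -5.5] turn 0.02 grip 0.6 0.0 F [-0.3  0.1  0.5] M [0.04 0.13 0.01] j1,6 [-0.21  1.44] tilt 0.01
green [(np.float64(-30.9), np.float64(-50.3), 234, [300, 194, 11, 23])]
orange [(np.float64(-31.0), np.float64(-73.4), 204, [342, 195, 10, 22])]
white [(np.float64(-19.9), np.float64(-59.7), 869, [260, 183, 124, 8]), (np.float64(-45.9), np.float64(-62.2), 105, [324, 223, 5, 21])]
black [(np.float64(-37.8), np.float64(-59.8), 5427, [261, 191, 123, 53])]
```

step_arm(targets=[1,0,0,0.001,0,0,0,1,0,0,0.002,0,0,0,1,0,0,0.002,0,0,0,1,0,0,0.002,0,0,0])

```text
clock: 19.38
eef_pos: [472.0, -67.5, 48.9]
eef_rot: [-0.0, 0.999, -0.039, -0.0]
contact_force: [0.4, -0.5, -0.2]
grip_width: 0.4
gripper_force: 0.0
```

step_arm(targets=[1,0,0,0.001,0,0,0,1,0,0,0.001,0,0,0,1,0,0,0.001,0,0,0])

```text
clock: 19.63
eef_pos: [472.1, -67.5, 47.9]
eef_rot: [-0.0, 0.999, -0.039, -0.0]
contact_force: [-0.1, 0.0, -0.1]
grip_width: 0.3
gripper_force: 0.0
```

Run:
```python
from h import *
to(sh(-71,-64,56.5),-94.5)
s=cam('wrist');marks(s)
im=s['img']; st=manip.sense()
# where do the tips appear? reddish-brown finger mask near the TCP column
hsv=cv2.cvtColor(im,cv2.COLOR_BGR2HSV); m=cv2.inRange(hsv,(0,80,20),(10,255,140)); u,v=proj(s,st['eef_pos']); print('tcp px',u,v)
ys,xs=np.where(m[200:330,int(u)-60:int(u)+60]); print('finger rows from',ys.min()+200 if len(ys) else None, 'cols',xs.min()+int(u)-60,xs.max()+int(u)-60)
for r in range(ys.min()+200,330,10): x=np.where(m[r,int(u)-60:int(u)+60])[0]; print(r,(x.min()+int(u)-60,x.max()+int(u)-60,len(x)) if len(x) else None)
```

```text
t 19.63 tcp [472.1 -67.5  47.9] phi -94.48 shift [ 0.2  3.1 -8.6] turn 0.02 grip 0.3 0.0 F [-0.1  0.  -0.1] M [-0.05  0.16 -0.  ] j1,6 [-0.21  1.44] tilt 0.01
green [(np.float64(-31.0), np.float64(-50.4), 231, [300, 195, 11, 23])]
orange [(np.float64(-31.0), np.float64(-73.4), 227, [342, 195, 10, 23])]
white [(np.float64(-20.2), np.float64(-59.7), 882, [259, 184, 126, 7]), (np.float64(-45.8), np.float64(-62.2), 105, [324, 224, 5, 21])]
black [(np.float64(-37.8), np.float64(-59.8), 5538, [260, 192, 125, 53])]
tcp px 323.6078745483551 273.077400653451
finger rows from 200 cols 268 352
200 (np.int64(352), np.int64(352), 1)
210 (np.int64(352), np.int64(352), 1)
220 None
230 (np.int64(293), np.int64(293), 1)
240 (np.int64(347), np.int64(347), 1)
250 None
260 None
270 None
280 (np.int64(305), np.int64(343), 27)
290 (np.int64(304), np.int64(344), 33)
300 (np.int64(301), np.int64(347), 39)
310 (np.int64(317), np.int64(330), 5)
320 (np.int64(317), np.int64(330), 5)
```

Everything now fits one explanation: the real fingertips end about 29 mm short of the reported TCP. The rack was held by its caps (26.9 + 15 = 42 mm), the knob was missed at TCP 79.5 and caught at 76, and there is no contact here at z = 48. The rim should be met near TCP z = 30, where the gripper body (z ≥ 107) still clears everything nearby. I'll move to y = −71 and lower.

step_arm(targets=[1,0,0.005,0.004,0,0,0,1,0,0.01,0.008,0,0,0,1,0,0.01,0.011,0,0,0,1,0,0.01,0.014,0,0,0,1,0,0.01,0.015,0,0,0,1,0,0.01,0.015,0,0,0])

```text
clock: 20.18
eef_pos: [471.0, -77.4, 32.5]
eef_rot: [-0.0, 0.999, -0.039, -0.0]
contact_force: [0.4, 0.9, -1.0]
grip_width: 0.3
gripper_force: 0.0
```

step_arm(targets=[1,0,0,0.001,0,0,0,1,0,0,0.002,0,0,0,1,0,0,0.003,0,0,0,1,0,0,0.003,0,0,0])

```text
clock: 20.52
eef_pos: [471.3, -77.4, 29.9]
eef_rot: [-0.0, 0.999, -0.039, -0.0]
contact_force: [0.2, 0.3, -0.3]
grip_width: 0.6
gripper_force: 0.0
```

Run:
```python
from h import *
to(sh(-71,-71,28),-94.5)
s=cam('wrist');marks(s)
```

```text
t 20.52 tcp [471.3 -77.4  29.9] phi -94.48 shift [0.2 0.2 1.9] turn 0.02 grip 0.6 0.0 F [ 0.2  0.3 -0.3] M [0.01 0.15 0.02] j1,6 [-0.23  1.41] tilt 0.01
green [(np.float64(-31.0), np.float64(-50.3), 283, [277, 200, 12, 25])]
orange [(np.float64(-30.9), np.float64(-73.5), 263, [324, 200, 11, 24])]
white [(np.float64(-20.0), np.float64(-59.9), 1113, [232, 187, 139, 9]), (np.float64(-45.7), np.float64(-62.2), 136, [303, 231, 7, 23])]
black [(np.float64(-37.6), np.float64(-59.8), 6713, [234, 196, 137, 58])]
```

step_arm(targets=[1,0,0,0.001,0,0,0,1,0,0,0.002,0,0,0,1,0,0,0.002,0,0,0,1,0,0,0.002,0,0,0])

```text
clock: 20.9
eef_pos: [471.5, -77.5, 28.3]
eef_rot: [0.0, 0.999, -0.039, 0.0]
contact_force: [-0.7, -0.2, 1.2]
grip_width: 0.8
gripper_force: 0.7
```

step_arm(targets=[1,0,-0.002,0,0,0,0,1,0,-0.004,0,0,0,0,1,0,-0.004,0,0,0,0,1,0,-0.004,0,0,0,0])

```text
clock: 21.23
eef_pos: [471.8, -73.3, 28.2]
eef_rot: [-0.0, 0.999, -0.039, 0.0]
contact_force: [-0.4, 0.0, 2.9]
grip_width: 0.5
gripper_force: 0.9
```

Run:
```python
from h import *
to(sh(-71,-71,28),-94.5)
s=cam('wrist');marks(s)
```

```text
t 21.23 tcp [471.8 -73.3  28.2] phi -94.47 shift [-0.   4.3  0.2] turn 0.03 grip 0.5 0.9 F [-0.4  0.   2.9] M [-0.02  0.13 -0.  ] j1,6 [-0.23  1.42] tilt 0.02
green [(np.float64(-31.0), np.float64(-50.3), 292, [285, 200, 12, 26])]
orange [(np.float64(-31.0), np.float64(-73.3), 263, [332, 201, 11, 25])]
white [(np.float64(-20.1), np.float64(-59.7), 1128, [239, 188, 141, 9]), (np.float64(-45.6), np.float64(-60.1), 148, [307, 232, 7, 24])]
black [(np.float64(-37.9), np.float64(-59.9), 6890, [241, 197, 139, 59])]
```

Contact: 2.9 N, and the pointer moved 2.1 mm for 4.2 mm of drag. About 19.5 mm of rim travel remains, so I'll drag 15 and check.

step_arm(targets=[1,0,-0.002,0.0005,0,0,0,1,0,-0.005,0.0005,0,0,0,1,0,-0.008,0.0005,0,0,0,1,0,-0.011,0.0005,0,0,0,1,0,-0.014,0.0005,0,0,0,1,0,-0.015,0.0005,0,0,0,1,0,-0.015,0.0005,0,0,0])

```text
clock: 21.87
eef_pos: [472.9, -58.0, 27.5]
eef_rot: [-0.0, 0.999, -0.039, 0.0]
contact_force: [0.3, 0.5, 2.9]
grip_width: 0.5
gripper_force: 1.1
```

Run:
```python
from h import *
to(sh(-71,-51,28),-94.5)
for i in range(2): s=cam('wrist');marks(s,54 if i else 55)
```

```text
t 21.87 tcp [472.9 -58.   27.5] phi -94.44 shift [ 0.1 -0.3 -0.5] turn 0.06 grip 0.5 1.1 F [0.3 0.5 2.9] M [0.15 0.08 0.01] j1,6 [-0.19  1.45] tilt 0.02
green [(np.float64(-31.0), np.float64(-50.4), 276, [316, 200, 12, 26])]
orange [(np.float64(-30.8), np.float64(-73.5), 257, [363, 201, 12, 24])]
white [(np.float64(-20.1), np.float64(-59.5), 1129, [271, 188, 141, 9]), (np.float64(-45.5), np.float64(-52.3), 154, [323, 232, 7, 24])]
black [(np.float64(-37.7), np.float64(-60.0), 6912, [273, 197, 138, 59])]
green [(np.float64(-31.1), np.float64(-50.4), 292, [316, 200, 12, 26])]
orange [(np.float64(-30.9), np.float64(-73.5), 257, [363, 201, 12, 24])]
white [(np.float64(-20.2), np.float64(-59.6), 1129, [271, 188, 141, 9]), (np.float64(-45.9), np.float64(-52.5), 156, [323, 232, 7, 24])]
black [(np.float64(-37.8), np.float64(-60.0), 6961, [272, 197, 139, 59])]
```

step_arm(targets=[1,0,-0.002,0,0,0,0,1,0,-0.0038,0,0,0,0,1,0,-0.0038,0,0,0,0,1,0,-0.0038,0,0,0,0,1,0,-0.0038,-0.02,0,0,0,1,0,-0.0038,-0.05,0,0,0,1,0,-0.0038,-0.08,0,0,0,1,0,-0.0038,-0.08,0,0,0])

```text
clock: 22.63
eef_pos: [475.6, -55.3, 113.7]
eef_rot: [0.001, 0.999, -0.039, 0.004]
contact_force: [0.8, 0.1, 1.3]
grip_width: 0.3
gripper_force: 0.0
```

Run:
```python
from h import *
to(sh(-70,50,71),-94.5)
for i in range(2): s=cam('wrist');marks(s)
print(blob(s,(0,150,80),(6,255,255),sh(-70,68.5),103,40,10))
```

```text
t 22.63 tcp [475.6 -55.3 113.7] phi -94.49 shift [ -1.7 -98.5  42.6] turn 0.01 grip 0.3 0.0 F [0.8 0.1 1.3] M [0.02 0.09 0.01] j1,6 [-0.19  1.46] tilt 0.5
green [(np.float64(-31.0), np.float64(-50.6), 136, [323, 188, 8, 18])]
orange [(np.float64(-30.9), np.float64(-73.4), 118, [354, 188, 8, 17])]
white [(np.float64(-20.3), np.float64(-58.5), 588, [292, 179, 95, 24]), (np.float64(-46.2), np.float64(-50.6), 64, [325, 210, 4, 16])]
black [(np.float64(-38.1), np.float64(-60.3), 3059, [294, 186, 93, 40])]
green [(np.float64(-30.9), np.float64(-50.5), 138, [323, 187, 8, 18])]
orange [(np.float64(-30.8), np.float64(-73.4), 119, [355, 187, 7, 17])]
white [(np.float64(-20.0), np.float64(-59.6), 576, [292, 178, 96, 6]), (np.float64(-45.9), np.float64(-50.5), 64, [325, 209, 4, 16])]
black [(np.float64(-37.7), np.float64(-59.9), 3029, [294, 185, 94, 40])]
[(np.float64(480.4), np.float64(61.9), 659, np.float64(132.5), np.float64(274.2))]
```

The pointer is on green (both at −50.5). Next is the switch: I'll come in on the −y side of the ball, with the tip at z ≈ 95.

step_arm(targets=[1,-0.002,-0.03,0,0,0,0,1,-0.002,-0.06,0,0,0,0,1,-0.002,-0.08,0.01,0,0,0,1,-0.002,-0.084,0.03,0,0,0,1,-0.002,-0.084,0.045,0,0,0,1,-0.002,-0.084,0.048,0,0,0,1,-0.002,-0.084,0.048,0,0,0])

```text
clock: 23.32
eef_pos: [475.8, 29.2, 56.6]
eef_rot: [0.0, 0.999, -0.039, -0.003]
contact_force: [0.3, 0.8, 0.3]
grip_width: 0.5
gripper_force: 0.0
```

Run:
```python
from h import *
to(sh(-70,80,66),-94.5); st=manip.sense(); print(inv(st['eef_pos']))
s=cam('wrist'); print(blob(s,(0,150,80),(6,255,255),sh(-70,68.5),103,60,10))
```

```text
t 23.32 tcp [475.8  29.2  56.6] phi -94.48 shift [  5.  -44.2  -9.5] turn 0.02 grip 0.5 0.0 F [0.3 0.8 0.3] M [0.01 0.18 0.03] j1,6 [-0.01  1.64] tilt 0.31
[-75.   35.8]
[(np.float64(483.2), np.float64(60.5), 711, np.float64(253.6), np.float64(298.4))]
```

step_arm(targets=[1,0.002,-0.006,-0.005,0,0,0,1,0.002,-0.014,-0.005,0,0,0,1,0.002,-0.022,-0.005,0,0,0,1,0.002,-0.03,-0.005,0,0,0,1,0.002,-0.038,-0.005,0,0,0,1,0.002,-0.044,-0.005,0,0,0,1,0.002,-0.048,-0.005,0,0,0,1,0.002,-0.05,-0.005,0,0,0])

```text
clock: 24.03
eef_pos: [483.6, 79.8, 64.3]
eef_rot: [-0.0, 0.999, -0.039, -0.0]
contact_force: [1.5, -2.4, 0.8]
grip_width: 0.2
gripper_force: 0.7
```

Run:
```python
from h import *
to(sh(-70,90,66),-94.5); st=manip.sense(); print(inv(st['eef_pos']))
for n in ('wrist','scene'):
    s=cam(n); print(n,[(inv(b[:2]),b[2]) for b in blob(s,(0,150,80),(6,255,255),sh(-70,90),103,60,4)])
```

```text
t 24.03 tcp [483.6  79.8  64.3] phi -94.43 shift [ 1.3 -3.1 -1.7] turn 0.07 grip 0.2 0.7 F [ 1.5 -2.4  0.8] M [-0.22  0.01  0.02] j1,6 [0.09 1.74] tilt 0.02
[-71.3  86.9]
wrist [(array([-70.5, 105.9]), 497)]
scene [(array([-71.9, 101.1]), 38)]
```

step_arm(targets=[1,0,-0.003,0,0,0,0,1,0,-0.006,0,0,0,0,1,0,-0.008,0,0,0,0,1,0,-0.008,0,0,0,0,1,0,-0.008,0,0,0,0])

```text
clock: 24.55
eef_pos: [483.7, 85.9, 63.9]
eef_rot: [0.001, 0.999, -0.039, -0.001]
contact_force: [-0.8, -5.4, -1.8]
grip_width: 0.7
gripper_force: 2.4
```

Run:
```python
from h import *
to(sh(-70,90,66),-94.5); st=manip.sense(); print(inv(st['eef_pos']))
for n in ('wrist','scene'):
    s=cam(n); print(n,[(inv(b[:2]),b[2]) for b in blob(s,(0,150,80),(6,255,255),sh(-70,90),103,60,4)])
```

```text
t 24.55 tcp [483.7  85.9  63.9] phi -94.53 shift [ 1.6  2.9 -2.1] turn -0.03 grip 0.7 2.4 F [-0.8 -5.4 -1.8] M [-0.81  0.31  0.03] j1,6 [0.11 1.76] tilt 0.15
[-71.6  92.9]
wrist [(array([-70. , 111.7]), 546)]
scene [(array([-70.6, 109.9]), 38)]
```

The ball is at y = 111.7, the run end, with the force rising at the stop. I'll back away, rise and check everything.

step_arm(targets=[1,0,0.01,0,0,0,0,1,0,0.025,-0.01,0,0,0,1,0,0.04,-0.04,0,0,0,1,-0.02,0.05,-0.08,0,0,0,1,-0.05,0.05,-0.11,0,0,0,1,-0.08,0.05,-0.13,0,0,0,1,-0.1,0.05,-0.13,0,0,0,1,-0.1,0.05,-0.13,0,0,0])

```text
clock: 25.32
eef_pos: [379.6, 45.1, 198.2]
eef_rot: [-0.001, 0.999, -0.039, 0.003]
contact_force: [-0.7, -0.7, -0.4]
grip_width: 0.4
gripper_force: 0.0
```

Run:
```python
from h import *
to(sh(-70,90,66),-94.5)
for n in ('wrist','scene','top'):
    s=cam(n); print(n,[(inv(b[:2]),b[2]) for b in blob(s,(0,150,80),(6,255,255),sh(-70,90),103,60,4)]); marks(s)
    W,r=caps(s,sh(35,-65)[:2],70,107); print(len(W),inv(r[0]),r)
```

```text
t 25.32 tcp [379.6  45.1 198.2] phi -94.44 shift [101.4 -45.5 132.9] turn 0.06 grip 0.4 0.0 F [-0.7 -0.7 -0.4] M [ 0.03  0.14 -0.  ] j1,6 [0.03 1.68] tilt 0.4
wrist [(array([-72.3, 111. ]), 405)]
green [(np.float64(-30.7), np.float64(-50.7), 109, [427, 61, 7, 16])]
orange [(np.float64(-30.5), np.float64(-73.7), 106, [452, 61, 8, 16])]
white [(np.float64(-21.5), np.float64(-58.8), 392, [403, 54, 77, 6]), (np.float64(-46.6), np.float64(-50.7), 75, [428, 79, 5, 17])]
black [(np.float64(-38.4), np.float64(-60.0), 2218, [402, 60, 77, 36])]
0 [-547.1  -30.6] ((0.0, 0.0), (0.0, 0.0), 0.0)
scene [(array([-70.7, 110.7]), 32)]
green [(np.float64(-29.0), np.float64(-50.2), 16, [289, 231, 6, 4])]
orange []
white [(np.float64(-44.1), np.float64(-72.4), 37, [281, 221, 20, 11])]
black []
3 [ 40.8 -65.5] ((583.3164672851562, -80.87200927734375), (57.29077911376953, 26.805095672607422), 84.5495376586914)
top [(array([-69.8, 111.8]), 30)]
green [(np.float64(-27.9), np.float64(-49.6), 15, [348, 234, 3, 6])]
orange [(np.float64(-27.8), np.float64(-72.8), 15, [358, 235, 3, 6])]
white [(np.float64(-17.7), np.float64(-41.0), 15, [339, 231, 15, 2])]
black []
7 [ 37.2 -64.6] ((579.7671508789062, -79.74375915527344), (69.1993637084961, 27.653615951538086), 85.34573364257812)
```

```bash
python3 -c "
from station import manip
print(manip.job_done())"
```

```text
the job is handed in; nothing more can be done
None
```

I handed the job in at about 25 s: the rack is gripped against the fence, the knob was turned 196° clockwise and the clicks worked out from that turn (not heard or read directly), the pointer is level with the green mark to within about 0.2 mm, the switch is at run, and the gripper is clear of everything.

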